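# Cock and fire a bench impact tester

### The job

Set off the bench impact tester against the black casting in its saddle. From behind the upright plate, draw the sprung slide out until it pushes the gauge pin of the stop block in to about the pin's dark ring - feel for it, because the block is clamped at a different distance every time and the pin must not be forced to its end - then take the fingers away so that the ratchet holds the slide. Only then slide the safety catch fully off the release button, press the button down until the slide has run home, leave the catch open, and do not knock the things lying around.

Things in the scene. Friction and masses are not known exactly. Their poses are not given: they have to be found in the camera images.
- tester: fixed bench tester on a 540 x 130 x 12 mm steel base plate, turned up to 25 degrees. Origin at table height on its centre line; its x axis runs along the centre line in the direction in which the slide is drawn (roughly to the robot's left), z up. 'x' below means along this axis; all heights are above the table. At its -x end a black ring casting (100 mm across, 108 mm high, x=-247 mm).
- housing_top (a point): centre of the top face of the grey housing (145 mm along x, 84 mm wide; from x=-165 to x=-20 mm; height 85 mm), which carries the release button and the catch between two rails 101 mm high, 56 mm apart inside. Beyond the pull plate the stop block, a dark bridge 108 mm high, 34 mm along x, 92 mm wide, is clamped where the plate meets its pin after 50 to 82 mm of draw (not in the readings).
- slide (a joint): draw of the sprung slide, m: 0 = home, 0.112 = hard end. Its spring pulls home with 3.5 N at 0, 50 N/m more with draw. A ratchet hidden in the housing has teeth at 46, 56, ... 96 mm of draw: clicking past each costs 1 to 3 N more, and on letting go the slide falls back by up to 10 mm on to the last one. Short of 46 mm nothing holds it. Only the button frees it.
- slide_bar (a point): point on the top of the slide's steel bar (24 mm wide, height 61 mm), half-way in the clear gap, 61 mm long at home, between the housing (x=-20 mm) and the pull plate (x=41 mm). Moves with the slide. Closed fingers fit down into the gap from above, tips about 70 mm high, and can then push the plate along +x.
- pull_plate (a point): centre of the upright aluminium plate on the slide: 8 mm thick along x, 86 mm wide, from 59 to 121 mm high (this point 90 mm), x=45 mm at home. Moves with the slide.
- gauge_pin (a joint): how far the sprung pin of the stop block is pushed in, m: 0 = out, 0.014 = bottomed. Steel rod, 20 mm across, 84 mm high, 28 mm out of the block towards the pull plate, dark ring 6 to 8 mm from the block. It adds 2 N at once and 1 N per mm to the pull, which is 6 to 10 N before it and about 16 N with the pin in to its ring. 3 to 11 mm in is good, over 12 mm too far.
- catch_tab (a point): centre of the upright tab of the safety catch: 8 mm thick along x, 46 mm wide, from 104 to 128 mm high (this point 116 mm), x=-80 mm when closed. It stands on the -x end of the catch's steel plate (46 mm along x, 56 mm wide, upper face 104 mm high), which lies over the button. Push the tab towards -x from its +x side, finger tips just above the plate.
- catch (a joint): how far the safety catch is slid open towards -x, m: 0 = covering the button, 0.055 = fully open against its end. Friction 2 N; stays where it is left.
- release_top (a point): centre of the top of the round black release button, 30 mm across, 97 mm high, 12 mm above the housing, at x=-60 mm, under the catch until that is open. Moves down as it is pressed.
- release (a joint): how far the button is pressed, m: 0 = up, 0.009 = fully down. 1.5 N to start, 4 N fully down; it lets the slide go at about 4 mm; keep it down half a second while the slide runs home. It bobs by itself as the ratchet clicks.
- caliper: loose sliding caliper, 200 mm long, lying beside the tester; leave alone. Origin under it.
- cleaner: loose white bottle, 150 mm high, 64 mm across, on the robot's side of the tester; leave alone. Origin under it.
- spare_casting: loose black ring, 90 mm across, 60 mm high, on the robot's side of the tester; leave alone. Origin under it.
- block_case: loose open wooden case, 130 x 90 x 40 mm, on the robot's side of the stop block; leave alone. Origin under it.
- screwdriver: loose screwdriver, 180 mm long, on the robot's side of the tester; leave alone. Origin under it.
- bracket: loose aluminium angle bracket, 90 x 60 x 62 mm, beyond the housing; leave alone. Origin under it.

How it is judged (in metres and radians):
On the way, in this order (a step that is already met when the one before it is completed fails the run):
1. the slide is drawn until the gauge pin is pushed in at least 3 mm, with the catch still closed (value of joint gauge_pin above 0.003 m and value of joint catch below 0.01 m), for 0.05 s.
2. the fingers are off the slide, which the ratchet holds drawn, with the catch still closed (contact force between each of the fingers, the arm and slide below 0.3 N and value of joint slide above 0.042 m and value of joint catch below 0.01 m), for 0.4 s.
3. the safety catch is slid off the button while the slide is still drawn (value of joint catch above 0.045 m and value of joint slide above 0.042 m), for 0.1 s.
4. the button has let the slide go and it has run home (value of joint slide below 0.005 m and value of joint catch above 0.04 m), for 0.2 s.
At the end, for the whole second after the job is handed in: the slide is home (within 5 mm), the button is up (within 1.5 mm), the gauge pin is out (within 1.5 mm), and the safety catch is open (at least 40 mm) (all of step 4 and value of joint each of release, gauge_pin below 0.0015 m); the robot touches nothing.
It fails at once if the gauge pin is pushed in more than 12 mm (value of joint gauge_pin above 0.012 m).
It fails at once if a thing lying around is moved by more than 30 mm (distance of any of caliper, cleaner, spare_casting, block_case, screwdriver, bracket from where it was at the start of the episode above 0.03 m).
It also fails if it takes over 67 s, if anything falls off the work surface, if the arm or the gripper's body presses on something with over 40 N, if the wrist force passes 120 N, or if a joint passes its speed limit or range.

### The arm

A 6-joint arm with a two-finger parallel gripper is mounted at the origin on the work surface. World frame = base frame: x ahead of the robot, y to its left, z up, the work surface at z = 0. Lengths are in m, angles in degrees, forces in N, time in s.
With the tool pointing down it reaches from about 0.4 to 0.825 m from the base axis. Payload 7 kg.
Tool frame: the origin (TCP) lies on the centre line of the jaws, within the pads' length; the fingertips stand 11 mm ahead of it and the grasp point (between the pads) lies 8 mm behind it; z points along the fingers, y is the line along which they close (so a half turn about z gives the same grasp; the last joint's range is limited). The gripper opens to 88 mm and grips with 3 to 60 N. Pads are 19 mm wide; open, the fingers measure 130 mm over their backs; the gripper's body (78 mm by 193 mm) begins 47 mm behind the grasp point.
Start: joints at [-48.524, 20.546, 0.682, 0, -70.136, -16.507], TCP at [0.285, -0.612, 0.238] pointing down, gripper open.
Joint ranges: [-176.03, 176.03], [-82.01, 121.73], [-58.28, 71.71], [-173.87, 95.51], [-174.79, -0.11], [-173.66, 173.66]. Speed limits (degrees/s): [136.94, 136.94, 172.46, 180, 180, 180].

### API

Orientations are given as [roll, pitch, yaw] about the fixed x, y, z axes, in that order (R = Rz(yaw) Ry(pitch) Rx(roll)).
In Python, from plant import r, capture, camera_model, job gives the robot as it stands.
- The arm moves only by the tool drive_tool, never from a script. Its argument "increments" is a list that holds one entry, the list of rows, each a list of 5 numbers: the gripper's target within -1 to 1 (fully open at 1, half-way at 0, shut at -1), then the shift along the tool's x, y, z scaled (see below), then the turn about the tool's z scaled (see below). In form: [[[gripper, tx, ty, tz, roll], ...]]. A call has 1 to 5 rows; each row is the pose to reach, as a shift and turn from the pose commanded when the call began, along the tool's axes at that moment, turning the shorter way round; what a row does not reach only later rows make up. The controller multiplies each number of a shift by 120 mm and each number of a turn by 360 degrees. A row lasts 1/8 s, in which the tool goes at most 62.5 mm and 10.7 degrees, less where a joint would pass 70% of its speed; a pose out of reach is approached as far as the arm can. A call with a number of a shift or a turn outside -1 to 1 is refused whole. A call with a gripper value outside its range is refused whole. The fingers move at their own pace and stop on an object; "squeeze" is the grip in N (left out, the last holds). Time passes only in rows, so rows that repeat a pose let the fingers close. It gives the time, the measured TCP pose, the force, the opening and the grip force at its end, in the units of the state.
- r.get_state(): the state, without advancing time (a new reading comes with each control period).
- capture(name): name is "side" or "top" or "wrist"; returns the picture (384x512x3 uint8, red, green, blue); there is no depth.
- camera_model(name): a dict with "camera_matrix" (3x3 intrinsics, pixels), "rvec" (rotation vector, rad) and "tvec" (3), from world to camera coordinates, as OpenCV has them. Camera axes: x right, y down, z forward; pixel columns grow to the right and rows downward; lengths in m; the calibration is good to about 2 mm. The wrist camera is an equidistant fisheye: a pixel r from the principal point sees the ray r / f radians off the axis. A picture is of the moment at which its call begins: read the wrist's pose just before it. camera_model takes no time and is no camera call; for the wrist camera it gives the pose at the moment of the call.
- job.close_job(): hands the job in; it is judged then, once.
The state is a dict: "time_s": time; "joints": joint angles; "qd": joint speeds; "joint_torque": joint torques, N m; "tcp_pos": TCP position; "eef_rot": TCP orientation; "contact_force": force on the tool from outside, world axes, zero at the start; "moment": the same for the moment, N m; "gripper_width": finger opening in m; "gripper_force": force on a finger pad.
Only numpy, scipy, OpenCV 4.12 (cv2) and the standard library are available. Lean on these libraries where they do the work, as an engineer would, in place of code of your own. Each camera call takes 0.05 s, during which the arm holds its last target. There are 200 camera calls.

## Working session

There is one attempt and no reset: what is moved stays moved. The work goes in short steps, Python scripts to look and compute and a tool call to move; the robot and the scene stay as the last step left them, time stands still between calls to the robot, and variables do not carry over. Pictures are saved under pics/ and viewed, at most 10 in all, crops included, and the job is handed in when it is done.

Besides the shell and the picture viewer there is one more tool, called after "Emit:" as name(argument=value, ...) on one line, values as JSON. drive_tool: Moves the arm, as the interface text tells. Its arguments: {"type":"object","properties":{"increments":{"type":"array"},"squeeze":{"type":"number"}},"required":["increments"]}

```bash
ls; mkdir -p pics
python3 - <<'E'
from plant import r, capture, camera_model, job
import cv2,numpy as np
s=r.get_state();print(s)
for n in("top","side"):
    im=capture(n);cv2.imwrite(f"pics/{n}0.png",im[...,::-1]);m=camera_model(n)
    R=cv2.Rodrigues(np.array(m["rvec"]))[0];print(n,m["camera_matrix"],-R.T@np.array(m["tvec"]).ravel(),R)
E
```

```text
pics
{'time_s': 0.0, 'joints': array([-4.85234574e+01,  2.05907355e+01,  6.33427231e-01, -1.85529499e-02,
       -7.01369709e+01, -1.65048150e+01]), 'qd': array([-0.09543236,  0.01602504, -0.09614379,  0.01298492, -0.01210878,
        0.12608133]), 'joint_torque': array([-1.94136970e-03, -5.82721639e+01,  2.93046427e+01,  6.99693784e+00,
        6.68291192e-03, -1.76779972e-04]), 'tcp_pos': array([ 0.28470753, -0.61149115,  0.23663288]), 'eef_rot': array([ 1.79904650e+02, -1.00643358e-02, -1.55034582e+02]), 'contact_force': array([-0.50853869, -0.63046796,  0.86115483]), 'moment': array([ 0.11443609,  0.06671522, -0.01570428]), 'gripper_force': 0.0, 'gripper_width': 0.08743823807314706}
top [[354.5928649    0.         255.96652978]
 [  0.         354.5928649  188.56636874]
 [  0.           0.           1.        ]] [ 0.42604379 -0.01018381  0.88449457] [[-0.01727899 -0.99972796 -0.0156664 ]
 [-0.98870972  0.01941691 -0.14858018]
 [ 0.14884395  0.0129222  -0.98877626]]
side [[365.84742612   0.         259.12579969]
 [  0.         365.84742612 201.00882817]
 [  0.           0.           1.        ]] [0.43894984 0.8152273  0.55410439] [[-0.98798725 -0.1532577   0.01983105]
 [-0.09103959  0.47353456 -0.87605754]
 [ 0.12487188 -0.86733909 -0.48179862]]
```

View pics/top0.png

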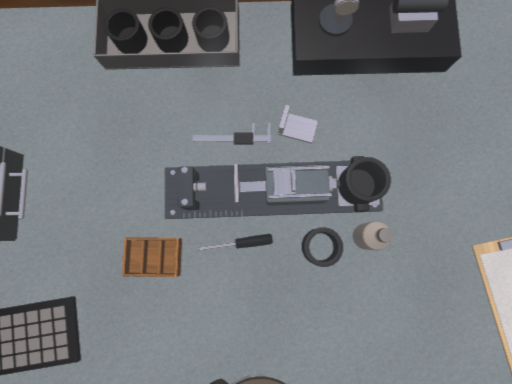

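View pics/side0.png

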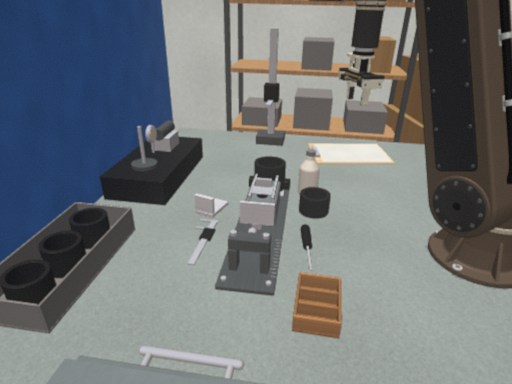

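The top view shows the tester lying along image row ~190: base from column 164 to 382, pull plate at (237,183), bar gap at (253,187), catch tab at (293,182) and stop block at (186,188). I'll enlarge this area.

Run:
```python
import cv2
im=cv2.imread("pics/top0.png")[145:230,155:395]
im=cv2.resize(im,None,fx=3.33,fy=3.33,interpolation=cv2.INTER_CUBIC);im=cv2.convertScaleAbs(im,alpha=1.3,beta=25);cv2.imwrite("pics/top0c.png",im);print(im.shape)
```

```text
(283, 799, 3)
```

View pics/top0c.png

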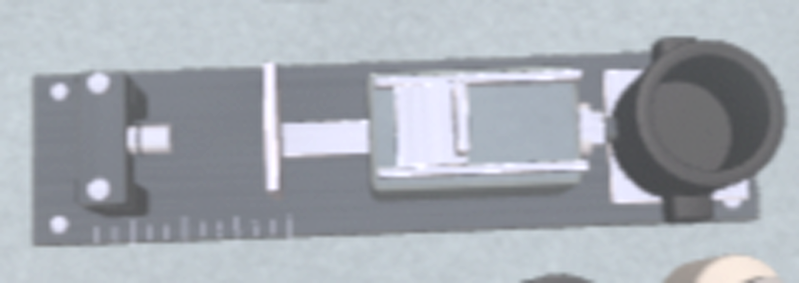

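Enlarged: plate top edge runs from (270,64) to (272,190), the tab is centred at (462,117), the bar at (326,138), the pin tip at (170,138), and the block's near top edge is at x≈127. Next I convert these to world positions.

```bash
cat > h.py <<'E'
import numpy as np,cv2
from plant import r,capture,camera_model,job
def ray(m,u,v,z,fish=False):
    K=np.array(m["camera_matrix"]);R=cv2.Rodrigues(np.array(m["rvec"]))[0];c=-R.T@np.array(m["tvec"]).ravel()
    a=(u-K[0,2])/K[0,0];b=(v-K[1,2])/K[1,1]
    if fish:
        t=np.hypot(a,b);d=np.array([a/t*np.sin(t),b/t*np.sin(t),np.cos(t)])
    else:d=np.array([a,b,1])
    d=R.T@d;return c+d*(z-c[2])/d[2]
E
python3 - <<'E'
from h import *
m=camera_model("top");P=lambda u,v,z:ray(m,u/3.33+155-.35,v/3.33+145-.35,z)[:2]
pts=dict(bl=(33,75,.012),bl2=(34,245,.012),br2=(760,222,.012),plA=(270,64,.121),plB=(272,190,.121),tab=(462,117,.128),bar=(326,138,.061),barL=(283,138,.061),barR=(368,136,.061),railA1=(373,78,.101),railA2=(582,74,.101),railB1=(380,175,.101),railB2=(590,166,.101),pin=(170,138,.084),blk=(127,138,.108))
W={k:P(*v) for k,v in pts.items()}
for k,v in W.items():print(k,v.round(4))
for a,b in(("br2","bl2"),("railA2","railA1"),("railB2","railB1"),("barR","barL")):
    d=W[b]-W[a];print(a,np.degrees(np.arctan2(d[1],d[0])),np.hypot(*d))
d=W["plA"]-W["plB"];print(np.degrees(np.arctan2(d[1],d[0])),np.hypot(*d))
d=W["bl"]-W["bl2"];print(np.degrees(np.arctan2(d[1],d[0])),np.hypot(*d))
E
```

```text
bl [0.6165 0.2308]
bl2 [0.4878 0.2273]
br2 [ 0.4949 -0.3088]
plA [0.5969 0.0434]
plB [0.513  0.0428]
tab [ 0.5575 -0.0815]
bar [0.556  0.0085]
barL [0.5566 0.0389]
barR [ 0.5569 -0.0212]
railA1 [ 0.5902 -0.0248]
railA2 [ 0.5901 -0.1659]
railB1 [ 0.524  -0.0281]
railB2 [ 0.5273 -0.1682]
pin [0.5545 0.1153]
blk [0.5513 0.1403]
br2 90.75763358560864 0.5361764213515695
railA2 89.94023916915219 0.1410665431110466
railB2 91.37045073214587 0.14018503333790158
barR 90.23209576063525 0.060061184251928315
0.3866792518558784 0.08384000132999934
1.543568197875596 0.12869377912620295
```

Emit:
drive_tool(increments=[[[-1,-0.33,0.29,0,0],[-1,-0.67,0.58,0,0],[-1,-1,0.88,0,0],[-1,-1,0.88,0,0]]], squeeze=10)

```text
time_s: 0.6
tcp_pos: [0.3502, -0.4628, 0.2379]
eef_rot: [180.0, 0.0, -154.8]
contact_force: [0.3, -0.8, -0.6]
gripper_width: 0.0529
gripper_force: 0.0
```

Emit:
drive_tool(increments=[[[-1,-0.33,0.29,0,0],[-1,-0.67,0.58,0,0],[-1,-1,0.88,0,0],[-1,-1,0.88,0,0]]])

```text
time_s: 1.1
tcp_pos: [0.4144, -0.317, 0.2377]
eef_rot: [-180.0, 0.0, -154.8]
contact_force: [0.6, -0.8, -0.4]
gripper_width: 0.0132
gripper_force: 0.0
```

Emit:
drive_tool(increments=[[[-1,-0.33,0.29,0,0],[-1,-0.67,0.58,0,0],[-1,-1,0.88,0,0],[-1,-1,0.88,0,0]]])

```text
time_s: 1.6
tcp_pos: [0.4787, -0.1712, 0.2374]
eef_rot: [180.0, -0.0, -154.9]
contact_force: [0.3, -0.6, -0.1]
gripper_width: 0.0005
gripper_force: 0.0
```

Emit:
drive_tool(increments=[[[-1,-0.33,0.29,0,-0.029],[-1,-0.67,0.58,0,-0.058],[-1,-1,0.88,0,-0.087],[-1,-1,0.88,0,-0.115]]])

```text
time_s: 2.1
tcp_pos: [0.5431, -0.0252, 0.2369]
eef_rot: [180.0, -0.0, -113.2]
contact_force: [-0.7, -0.7, -0.4]
gripper_width: 0.0004
gripper_force: 0.0
```

Emit:
drive_tool(increments=[[[-1,-0.15,0,0,-0.028],[-1,-0.3,0.01,0.2,-0.056],[-1,-0.3,0.01,0.4,-0.067],[-1,-0.3,0.01,0.4,-0.067]]])

```text
time_s: 2.6
tcp_pos: [0.554, 0.0055, 0.1876]
eef_rot: [179.8, -0.1, -89.6]
contact_force: [-1.0, -0.6, -0.1]
gripper_width: 0.0005
gripper_force: 0.0
```

Run:
```python
from h import *
s=r.get_state();print(s["tcp_pos"],s["eef_rot"],s["joints"].round(0),s["contact_force"])
m=camera_model("wrist");R=cv2.Rodrigues(np.array(m["rvec"]))[0];print(m["camera_matrix"],-R.T@np.array(m["tvec"]).ravel(),R.round(2))
a=capture("wrist");b=capture("top")
cv2.imwrite("pics/w1.png",a[...,::-1]);cv2.imwrite("pics/t1.png",b[...,::-1])
```

```text
[0.55401658 0.00548639 0.18761583] [ 1.79754848e+02 -7.50609623e-02 -8.96226951e+01] [ 21.  12. -19.  -0. -60. -20.] [-1.0089046  -0.55598103 -0.145391  ]
[[297.31863964   0.         251.51908671]
 [  0.         297.31863964 194.90396704]
 [  0.           0.           1.        ]] [ 0.55440175 -0.07681029  0.33529998] [[-1.   -0.01  0.01]
 [-0.    0.95  0.3 ]
 [-0.01  0.3  -0.95]]
```

View pics/w1.png

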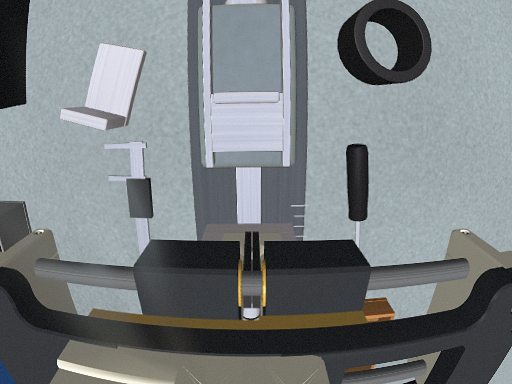

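The wrist view (image up is −y) shows the bar at columns 237–260, row 195, and the housing end at row 166. The tab top runs from (213,93) to (283,93), the rails end at (204,165) and (293,165), and the fingers sit above the gap. I'll convert these.

Run:
```python
from h import *
m=camera_model("wrist")
for k,u,v,z in(("barL",237,195,.061),("barR",260,195,.061),("hous",248,167,.085),("tabL",213,93,.128),("tabR",283,93,.128),("tabL lower",213,101,.128),("plateedge",248,151,.104),("railL",207,165,.101),("railR",291,165,.101),("railLfar",208,5,.101),("railRfar",287,5,.101)):
    print(k,ray(m,u,v,z,True).round(4))
```

```text
barL [0.5686 0.0107 0.061 ]
barR [0.5461 0.0106 0.061 ]
hous [ 0.5577 -0.0224  0.085 ]
tabL [ 0.5818 -0.0847  0.128 ]
tabR [ 0.5331 -0.0848  0.128 ]
tabL lower [ 0.5818 -0.079   0.128 ]
plateedge [ 0.5575 -0.0394  0.104 ]
railL [ 0.591  -0.0274  0.101 ]
railR [ 0.5224 -0.0278  0.101 ]
railLfar [ 0.5899 -0.1595  0.101 ]
railRfar [ 0.5274 -0.1595  0.101 ]
```

Emit:
drive_tool(increments=[[[-1,-0.02,-0.025,0.25,0],[-1,-0.02,-0.025,0.5,0],[-1,-0.02,-0.025,0.75,0],[-1,-0.02,-0.025,0.88,0],[-1,-0.02,-0.025,0.88,0]]])

```text
time_s: 3.32
tcp_pos: [0.5581, 0.0091, 0.0839]
eef_rot: [180.0, -0.0, -89.6]
contact_force: [0.7, 0.2, 1.1]
gripper_width: 0.0004
gripper_force: 0.0
```

Emit:
drive_tool(increments=[[[-1,-0.1,0,0,0],[-1,-0.2,0,0,0],[-1,-0.3,0,0,0],[-1,-0.3,0,0,0],[-1,-0.3,0,0,0]]])

```text
time_s: 3.95
tcp_pos: [0.5581, 0.0457, 0.0844]
eef_rot: [-179.9, 0.0, -89.5]
contact_force: [1.0, -4.5, 2.7]
gripper_width: 0.0009
gripper_force: 2.0
```

Emit:
drive_tool(increments=[[[-1,-0.05,0,0,0],[-1,-0.1,0,0,0],[-1,-0.15,0,0,0],[-1,-0.2,0,0,0],[-1,-0.2,0,0,0]]])

```text
time_s: 4.58
tcp_pos: [0.5575, 0.069, 0.0842]
eef_rot: [180.0, -0.0, -89.5]
contact_force: [0.9, -6.1, 4.8]
gripper_width: 0.0009
gripper_force: 3.1
```

Run:
```python
from h import *
b=capture("top");c=capture("side")
b=cv2.resize(b[140:240,150:300],None,fx=4,fy=4,interpolation=cv2.INTER_CUBIC)
c=cv2.resize(c[170:290,200:320],None,fx=4,fy=4,interpolation=cv2.INTER_CUBIC)[:400,:]
b=b[:,:]
o=np.zeros((880,600,3),np.uint8)
cv2.imwrite("pics/t2.png",cv2.convertScaleAbs(b[...,::-1],alpha=1.3,beta=25));cv2.imwrite("pics/s2.png",cv2.convertScaleAbs(c[...,::-1],alpha=1.3,beta=25))
```

```text
(no output)
```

View pics/s2.png

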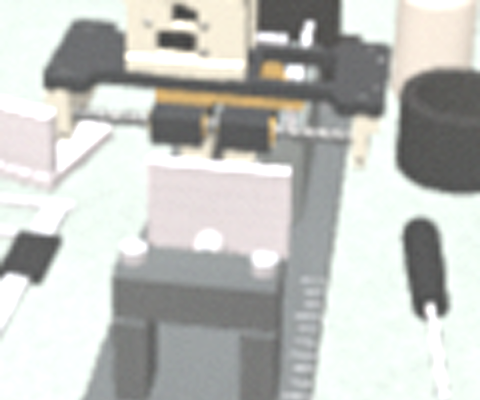

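The side crop shows the drawn plate's top edge from (150,165) to (292,172). The stop block's top is in front of it, with its back edge at row ~250, and the pin end is at (208,240). I'll work out the plate position from this.

Run:
```python
from h import *
m=camera_model("side");P=lambda u,v,z:print(ray(m,u/4+200-.4,v/4+170-.4,z).round(4))
P(150,165,.121);P(292,172,.121);P(117,250,.108);P(285,262,.108)
```

```text
[0.5945 0.0924 0.121 ]
[0.5118 0.0849 0.121 ]
[0.598 0.164 0.108]
[0.5061 0.1588 0.108 ]
```

Emit:
drive_tool(increments=[[[-1,-0.05,0,0,0],[-1,-0.1,0,0,0],[-1,-0.15,0,0,0],[-1,-0.15,0,0,0],[-1,-0.15,0,0,0]]])

```text
time_s: 5.3
tcp_pos: [0.5572, 0.0866, 0.0842]
eef_rot: [180.0, -0.0, -89.5]
contact_force: [0.8, -5.9, 4.0]
gripper_width: 0.0004
gripper_force: 3.4
```

Emit:
drive_tool(increments=[[[-1,-0.02,0,0,0],[-1,-0.035,0,0,0],[-1,-0.035,0,0,0]]])

```text
time_s: 5.68
tcp_pos: [0.5571, 0.0906, 0.0842]
eef_rot: [180.0, -0.1, -89.5]
contact_force: [1.3, -6.9, 6.0]
gripper_width: 0.0006
gripper_force: 3.7
```

Emit:
drive_tool(increments=[[[-1,-0.01,0,0,0],[-1,-0.02,0,0,0],[-1,-0.02,0,0,0]]])

```text
time_s: 6.05
tcp_pos: [0.557, 0.0931, 0.0842]
eef_rot: [180.0, -0.1, -89.5]
contact_force: [0.4, -6.3, 5.2]
gripper_width: 0.0004
gripper_force: 3.3
```

Emit:
drive_tool(increments=[[[-1,-0.01,0,0,0],[-1,-0.02,0,0,0],[-1,-0.02,0,0,0]]])

```text
time_s: 6.42
tcp_pos: [0.557, 0.0953, 0.0842]
eef_rot: [180.0, -0.1, -89.5]
contact_force: [0.1, -7.5, 4.9]
gripper_width: 0.0007
gripper_force: 3.9
```

Emit:
drive_tool(increments=[[[-1,-0.01,0,0,0],[-1,-0.02,0,0,0],[-1,-0.02,0,0,0]]])

```text
time_s: 6.8
tcp_pos: [0.5569, 0.0971, 0.0842]
eef_rot: [179.9, -0.1, -89.5]
contact_force: [0.9, -11.4, 5.5]
gripper_width: 0.0001
gripper_force: 5.5
```

Emit:
drive_tool(increments=[[[-1,-0.01,0,0,0],[-1,-0.015,0,0,0],[-1,-0.015,0,0,0]]])

```text
time_s: 7.18
tcp_pos: [0.5569, 0.0985, 0.0842]
eef_rot: [179.9, -0.1, -89.5]
contact_force: [2.1, -13.0, 4.8]
gripper_width: 0.0002
gripper_force: 6.3
```

Emit:
drive_tool(increments=[[[-1,-0.01,0,0,0],[-1,-0.015,0,0,0],[-1,-0.015,0,0,0]]])

```text
time_s: 7.55
tcp_pos: [0.5569, 0.1, 0.0842]
eef_rot: [179.9, -0.2, -89.5]
contact_force: [2.6, -14.3, 5.5]
gripper_width: 0.0005
gripper_force: 7.2
```

Emit:
drive_tool(increments=[[[-1,-0.01,0,0,0],[-1,-0.015,0,0,0],[-1,-0.015,0,0,0]]])

```text
time_s: 7.92
tcp_pos: [0.5568, 0.1016, 0.0842]
eef_rot: [179.9, -0.2, -89.5]
contact_force: [3.1, -15.5, 5.3]
gripper_width: 0.0003
gripper_force: 7.6
```

Emit:
drive_tool(increments=[[[-1,0.04,0,0,0],[-1,0.08,0,0,0],[-1,0.14,0,0,0],[-1,0.24,0,0,0],[-1,0.24,0,0,0]]])

```text
time_s: 8.55
tcp_pos: [0.5573, 0.0749, 0.0838]
eef_rot: [180.0, 0.0, -89.6]
contact_force: [0.2, 0.4, 0.2]
gripper_width: 0.0004
gripper_force: 0.0
```

Emit:
drive_tool(increments=[[[-1,0,0,0,0],[-1,0,0,0.0,0],[-1,0.1,0,-0.3,0],[-1,0.2,0,-0.6,0],[-1,0.2,0,-0.6,0]]])

```text
time_s: 9.18
tcp_pos: [0.5595, 0.0518, 0.159]
eef_rot: [-179.7, 0.1, -89.5]
contact_force: [-0.7, -0.5, -0.3]
gripper_width: 0.0005
gripper_force: 0.0
```

Run:
```python
from h import *
s=r.get_state();print(s["time_s"],s["tcp_pos"],s["contact_force"])
a=capture("wrist");cv2.imwrite("pics/w3.png",a[...,::-1])
c=capture("side");c=cv2.resize(c[150:290,180:340],None,fx=4,fy=4,interpolation=cv2.INTER_CUBIC);cv2.imwrite("pics/s3.png",cv2.convertScaleAbs(c[...,::-1],alpha=1.2,beta=15))
```

```text
9.175 [0.55945892 0.05182398 0.15901968] [-0.71582611 -0.54916575 -0.26820128]
```

View pics/s3.png

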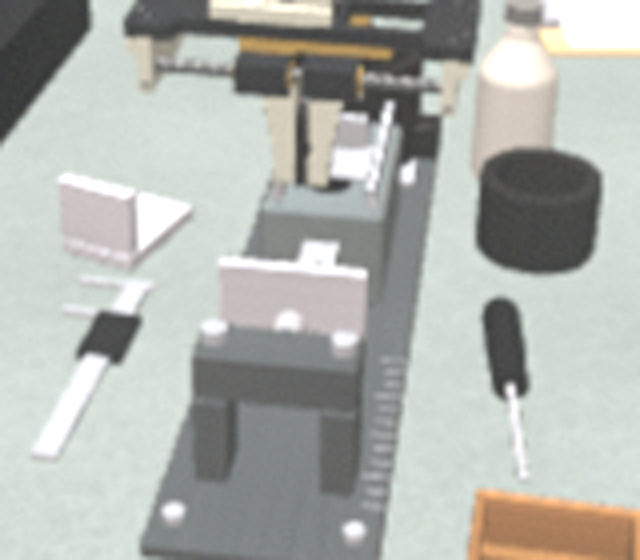

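The side crop shows the slide held drawn: plate at row 265 next to the block, bar behind it, fingers clear above the housing. Next I go to the catch.

Emit:
drive_tool(increments=[[[-1,0.3,0.015,0,0],[-1,0.6,0.015,0,0],[-1,0.89,0.015,0,0],[-1,0.89,0.015,0,0],[-1,0.89,0.015,0,0]]])

```text
time_s: 9.9
tcp_pos: [0.5564, -0.0551, 0.155]
eef_rot: [179.9, -0.0, -89.5]
contact_force: [0.0, -0.3, 0.4]
gripper_width: 0.0
gripper_force: 0.0
```

Emit:
drive_tool(increments=[[[-1,0,0,0.1,0],[-1,0,0,0.2,0],[-1,0,0,0.3,0],[-1,0,0,0.3,0]]])

```text
time_s: 10.4
tcp_pos: [0.5559, -0.0552, 0.1185]
eef_rot: [179.9, -0.0, -89.5]
contact_force: [-0.5, 0.5, 0.2]
gripper_width: 0.0005
gripper_force: 0.0
```

Emit:
drive_tool(increments=[[[-1,0.15,0,0,0],[-1,0.3,0,0,0],[-1,0.42,0,0,0],[-1,0.52,0,0,0],[-1,0.52,0,0,0]]])

```text
time_s: 11.02
tcp_pos: [0.557, -0.1191, 0.1201]
eef_rot: [180.0, -0.0, -89.6]
contact_force: [-0.2, 0.7, -0.4]
gripper_width: 0.0007
gripper_force: 0.0
```

Emit:
drive_tool(increments=[[[-1,0.015,0,0,0],[-1,0.03,0,0,0],[-1,0.03,0,0,0]]])

```text
time_s: 11.4
tcp_pos: [0.5572, -0.1211, 0.12]
eef_rot: [180.0, -0.0, -89.5]
contact_force: [0.1, 0.2, 0.2]
gripper_width: 0.0004
gripper_force: 0.2
```

Emit:
drive_tool(increments=[[[-1,0.01,0,0,0],[-1,0.02,0,0,0],[-1,0.03,0,0,0]]])

```text
time_s: 11.78
tcp_pos: [0.5573, -0.122, 0.1199]
eef_rot: [-180.0, 0.2, -89.5]
contact_force: [-3.4, 21.6, 6.1]
gripper_width: 0.0008
gripper_force: 10.9
```

Run:
```python
from h import *
s=r.get_state();print(s["time_s"],s["tcp_pos"],s["contact_force"])
b=capture("side");a=capture("wrist");
b=cv2.resize(b[130:290,200:320],None,fx=3.5,fy=3.5)[:560];a=cv2.resize(a[:250,100:420],None,fx=1.15,fy=1.15)
o=np.zeros((560,b.shape[1]+a.shape[1],3),np.uint8);o[:b.shape[0],:b.shape[1]]=b;o[:a.shape[0],b.shape[1]:]=a
print(o.shape);cv2.imwrite("pics/w4.png",o[...,::-1])
```

```text
11.775 [ 0.5573271  -0.12202727  0.11986956] [-3.42281196 21.60916435  6.1199359 ]
(560, 788, 3)
```

View pics/w4.png

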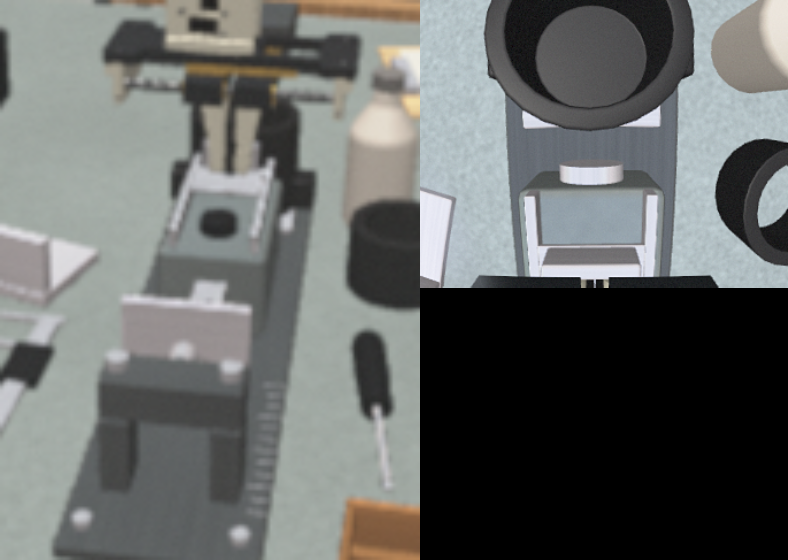

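The catch is against its end stop (21.6 N), the button is uncovered at (218,222) and the slide is still drawn. Now I move over the button.

Emit:
drive_tool(increments=[[[-1,-0.1,0,-0.05,0],[-1,-0.3,0,-0.05,0],[-1,-0.53,0,-0.05,0],[-1,-0.53,0,-0.05,0],[-1,-0.53,0,-0.05,0]]])

```text
time_s: 12.5
tcp_pos: [0.5569, -0.0614, 0.1262]
eef_rot: [-180.0, -0.0, -89.5]
contact_force: [-0.3, -0.6, 0.0]
gripper_width: 0.0005
gripper_force: 0.0
```

Emit:
drive_tool(increments=[[[-1,0,0,0.07,0],[-1,0,0,0.14,0],[-1,0,0,0.14,0]]])

```text
time_s: 12.88
tcp_pos: [0.5562, -0.0618, 0.1081]
eef_rot: [179.9, -0.0, -89.6]
contact_force: [-0.5, 1.0, 1.5]
gripper_width: 0.0007
gripper_force: 0.3
```

Touching the button now. I press about 8 mm and hold.

Emit:
drive_tool(increments=[[[-1,0,-0.005,0.025,0],[-1,0,-0.005,0.05,0],[-1,0,-0.005,0.065,0],[-1,0,-0.005,0.065,0],[-1,0,-0.005,0.065,0]]])

```text
time_s: 13.5
tcp_pos: [0.5575, -0.0614, 0.1015]
eef_rot: [-180.0, -0.0, -89.5]
contact_force: [-1.4, 0.0, 2.3]
gripper_width: 0.0002
gripper_force: 1.3
```

Emit:
drive_tool(increments=[[[-1,0,0,0,0],[-1,0,0,0,0],[-1,0,0,0,0],[-1,0,0,0,0],[-1,0,0,0,0]]])

```text
time_s: 14.12
tcp_pos: [0.5575, -0.0613, 0.1014]
eef_rot: [-180.0, 0.0, -89.5]
contact_force: [-0.3, -2.3, 2.0]
gripper_width: 0.0004
gripper_force: 1.3
```

Run:
```python
from h import *
b=capture("side")
cv2.imwrite("pics/s5.png",cv2.resize(b[130:290,200:340],None,fx=3.5,fy=3.5)[...,::-1])
```

```text
(no output)
```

View pics/s5.png

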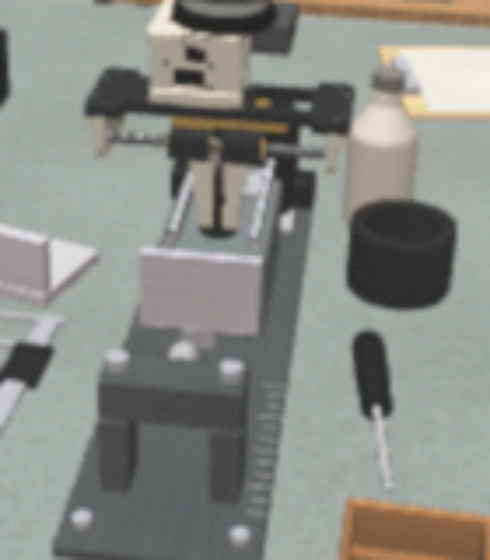

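The slide has moved back: plate top edge at about (205,255), pin out at (183,350). I'll check that it is fully home before lifting.

Run:
```python
from h import *
m=camera_model("side")
for u,v in((143,250),(272,260)):print(ray(m,u/3.5+200-.4,v/3.5+130-.4,.121).round(4))
a=cv2.imread("pics/side0.png");b=capture("side")[...,::-1]
d=cv2.absdiff(a,b).max(2)[196:228,240:278];print(d.mean(),(d>40).mean())
```

```text
[0.5962 0.0443 0.121 ]
[0.5056 0.0415 0.121 ]
4.673519736842105 0.0
```

The plate matches its home picture, so I lift away.

Emit:
drive_tool(increments=[[[-1,0,0,-0.1,0],[-1,0,0,-0.3,0],[-1,0,0,-0.6,0],[-1,0,0,-0.9,0],[-1,0,0,-0.9,0]]])

```text
time_s: 14.85
tcp_pos: [0.5592, -0.0608, 0.2131]
eef_rot: [-179.6, 0.1, -89.5]
contact_force: [-0.3, -0.2, -0.6]
gripper_width: 0.0008
gripper_force: 0.0
```

Emit:
drive_tool(increments=[[[-1,0,0,0,0],[-1,0,0,0,0],[-1,0,0,0,0]]])

```text
time_s: 15.22
tcp_pos: [0.557, -0.0613, 0.2085]
eef_rot: [179.9, -0.0, -89.5]
contact_force: [0.6, 0.5, 0.6]
gripper_width: 0.0004
gripper_force: 0.0
```

Run:
```python
from h import *
a=cv2.imread("pics/top0.png");b=capture("top")[...,::-1]
print(cv2.absdiff(a,b).max(2)[160:215,225:250].mean(), r.get_state()["contact_force"])
a=cv2.imread("pics/side0.png");b=capture("side")[...,::-1];d=cv2.absdiff(a,b).max(2)[196:228,240:278];print(d.mean())
print(job.close_job())
```

```text
40.408727272727276 [-0.31229088 -0.18369913  0.18185647]
1.912828947368421
the job is handed in; nothing more can be done
None
```

I set off the tester and handed the job in at about 15 s: the pin went in about 6 mm judging by force, the ratchet held the slide, the catch was pushed to its end stop, and the button sent the slide home with the catch left open; the interface returned no verdict.

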